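Set the gap of the sloping strip guide with a gauge blade

ROBOT

A 6-joint arm with a two-finger parallel gripper is mounted at the origin on a cart in front of the work surface, level with it; the furniture and walls round the work are solid. World frame = base frame: x ahead of the robot, y to its left, z up, the work surface at z = 0. Lengths are in m, angles in rad, forces in N, time in s.
With the tool pointing down it reaches from about 0.35 to 0.925 m from the base axis. Payload 6.4 kg.
Tool frame: the origin (TCP) lies at the very end of the fingers, on their centre line; the grasp point (between the pads) lies 19 mm behind it; z points along the fingers, y is the line along which they close (so a half turn about z gives the same grasp; the last joint's range is limited). The gripper opens to 94 mm and grips with 3 to 60 N. Pads are 16 mm wide; open, the fingers measure 119 mm over their backs; the gripper's body (75 mm by 177 mm) begins 78 mm behind the grasp point.
Start: joints at [1.092, 0.245, 1.558, -0, 1.339, -0.174], TCP at [0.195, 0.62, 0.205] pointing down, gripper open.
Joint ranges: [-3.13, 3.13], [-1.02, 2.26], [0.13, 2.54], [-0.95, 4.09], [0.21, 2.88], [-2.74, 2.74]. Speed limits (rad/s): [2.57, 2.57, 3.14, 3.14, 3.14, 3.14].

INTERFACE

Orientations are given as a rotation vector (axis times angle).
In Python, from station import arm, eyes, order gives the robot as it stands.
- The arm moves only by the shell command python3 -m jog 'ROWS' [FORCE]. ROWS is JSON, a list of rows, each a list of 3 entries, a list of its own where there are three numbers: the shift along the tool's x, y, z in m, then the turn, a rotation vector about the tool's x, y, z in rad, then the gripper command: -1 is shut, 1 is fully open, values between are in proportion. In form: [[[x, y, z], [rx, ry, rz], fingers], ...]. A call has 1 to 8 rows; each row shifts and turns the commanded pose from where the row before left it, along the tool's axes as they then stand; what a row does not reach is not made up. A row lasts 1/8 s, in which the tool goes at most 62.5 mm and 10.7 degrees, less where a joint would pass 70% of its speed; a pose out of reach is approached as far as the arm can. A call with a gripper value outside its range is refused whole. The fingers move at their own pace and stop on an object; FORCE is the grip in N (left out, the last holds). Time passes only in rows, so rows that do not move let the fingers close. It gives the time, the measured TCP pose, the force, the opening and the grip force at its end, in the units of the state.
- arm.read_state(): the state, without advancing time (a new reading comes with each control period).
- eyes.get_image(name): name is "scene" or "side" or "wrist"; returns a dict with "color" (384x512x3 uint8, blue, green, red), "z_map" (384x512 float32, m along the optical axis (not along the pixel's ray), 0 where there is no reading), "K" (3x3 intrinsics, pixels), "k1" (the pictures are not rectified: a ray, as slopes to the right and down, at radius r is drawn at 1 + k1 r^2 times it, then the intrinsics apply), "position" and "orientation" of the camera in the world; the wrist camera has in their place "tool_from_camera" (4x4, takes a point from camera to tool coordinates, whose origin is the TCP and whose axes are the flange's). Camera axes: x right, y down, z forward; pixel columns grow to the right and rows downward; lengths in m; the calibration is good to about 2 mm. A picture is of the moment at which its call begins: read the wrist's pose just before it.
- order.finish_job(): hands the job in; it is judged then, once.
The state is a dict: "time": time; "qpos": joint angles; "joint_velocities": joint speeds; "tau": joint torques, N m; "tool_pos": TCP position; "eef_rot": TCP orientation; "ft_force": force on the tool from outside, world axes, zero at the start; "ft_torque": the same for the moment, N m; "finger_gap": opening from 0.0 (shut) to 1.0 (fully open); "finger_force": force on a finger pad.
Only numpy, scipy, OpenCV 4.12 (cv2) and the standard library are available. Lean on these libraries where they do the work, as an engineer would, in place of code of your own. Each camera call takes 0.05 s, during which the arm holds its last target. There are 200 camera calls.

TASK

Set the gap of the sloping strip guide: take the gauge with the taller handle out of the wooden stand, slide its blade fully down the guide's sloping throat until its shoulders rest on the mouth, and let go. Then push the guide's sliding cheek in until it closes on the blade with no play left, and leave the gauge standing in the throat. Do not disturb the other gauge or the two foil rolls.

Things in the scene. Friction and masses are not known exactly. Their poses are not given: they have to be found in the camera images.
- tall_gauge_handle (a point): Centre of the taller black handle (x 40, y 14 thick, z 55 mm high; loose, about 0.12 kg). Along -z below it is a steel blade 24 wide (x), 7 thick (y), 45 mm long, last 7 mm only 18 wide. The handle's underside, 27.5 mm below this point, overhangs the blade: the shoulders. It starts upright in a stand slot, shoulders on the stand. The same when turned half round about z.
- short_gauge_handle (a point): Centre of the shorter black handle (40 x 14 x 35 mm) of the other gauge, blade 24 x 4 x 45 mm; stands in the stand's other slot. Not to be used.
- stand: Wooden block 136 x 50 x 50 mm (x, y, z), fixed; origin at the centre of its underside. Two slots 27 x 10 mm from above, 35 mm either side of the middle along its x, one gauge in each; which gauge is in which changes.
- guide: Strip guide, fixed: base plate 110 x 148 x 10 mm (x -55 to 55, y -112 to 36 mm), origin on the table. A fixed grey cheek (y 0 to 24 mm) and a sliding grey cheek at its -y side face each other across a gap, both leaning 30 degrees towards the robot; they are at most 95 mm high. The throat is 60 mm deep.
- guide_mouth (a point): Mouth of the throat, 78 mm up. z points out of the throat, 30 deg from vertical, towards the robot; the blade enters along -z. x: across the throat, 28 mm between two 5 mm high steel ribs on the fixed cheek. y: across the gap; fixed cheek's face 3.5 mm to +y, open gap to -y. Seated: shoulders in this xy plane on the ribs, handle centre 27.5 mm out on z, handle x along this x, blade on fixed cheek.
- cheek (a joint): Travel of the sliding cheek along the guide's +y, in m. Gap = 16 mm minus this: 0 is open, it starts at 0 to 0.004, meets the 7 mm blade at 0.009, ends at 0.011. Takes about 2.5 N to move and stays where left. Its top is 6 mm below the mouth plane, so it passes under the handle.
- push_plate (a point): Centre of the outer (-y) face of the upright steel plate on the sliding cheek, 16 mm below its top edge, 60 mm above the table; the plate is 44 mm wide (x) and 10 mm thick (y). Axes as the guide's. Pushing it towards +y closes the cheek. Outside it only two end blocks 28 mm high, up to 22 mm from its face.
- copper_roll: Loose copper-coloured foil roll, 61 mm across, 7 mm high, lying on the table in front of the guide.
- black_roll: Loose black foil roll, 55 mm across, 7 mm high, lying on the table near the glass grinder.
Things that resemble listed ones, but are neither listed nor needed, are in the scene too. What is shaped like the part that bears tall_gauge_handle but purple is not meant.

How it is judged:
By the outcome, as a careful person would: the job done as asked, in the order asked, and still so for the second after the job is handed in, with the robot touching nothing.
It also fails if it takes over 53 s, if anything falls off the work surface, if the arm or the gripper's body presses on something with over 40 N, if the wrist force passes 120 N, or if a joint passes its speed limit or range.

## Working session

There is one attempt and no reset: what is moved stays moved. The work goes in short steps, Python scripts to look and compute and a shell command to move; the robot and the scene stay as the last step left them, time stands still between calls to the robot, and variables do not carry over. Pictures are saved under pics/ and viewed, at most 10 in all, crops included, and the job is handed in when it is done.

```bash
mkdir -p pics; ls
cat > h.py <<'E'
import numpy as np, cv2
from scipy.spatial.transform import Rotation as R
from station import arm, eyes, order
def pose(im, st=None):
    if 'tool_from_camera' in im:
        T=np.eye(4); T[:3,:3]=R.from_rotvec(st['eef_rot']).as_matrix(); T[:3,3]=st['tool_pos']
        return T@np.array(im['tool_from_camera'])
    T=np.eye(4); o=np.array(im['orientation'])
    T[:3,:3]= o if o.shape==(3,3) else R.from_rotvec(o).as_matrix() if o.size==3 else R.from_quat(o).as_matrix()
    T[:3,3]=im['position']; return T
def ray(im,uv):
    K=im['K']; uv=np.atleast_2d(uv).astype(float)
    d=np.array([im['k1'],0,0,0,0],float)
    p=cv2.undistortPoints(uv[:,None],np.array(K,float),d)[:,0]
    return np.c_[p,np.ones(len(p))]
def pts(im,uv,st=None):
    T=pose(im,st); r=ray(im,uv); uv=np.atleast_2d(uv).astype(int)
    z=im['z_map'][uv[:,1],uv[:,0]]
    return (r*z[:,None])@T[:3,:3].T+T[:3,3]
def onplane(im,uv,h,st=None):
    T=pose(im,st); d=ray(im,uv)@T[:3,:3].T; c=T[:3,3]
    return c+d*((h-c[2])/d[:,2])[:,None]
E
python3 - <<'E'
from h import *
print(arm.read_state())
for n in ['scene','side','wrist']:
    im=eyes.get_image(n); cv2.imwrite(f'pics/{n}0.png',im['color'])
    print(n,{k:v for k,v in im.items() if k not in('color','z_map')})
    np.save(f'pics/{n}0.npy',im,allow_pickle=True)
a=[cv2.imread(f'pics/{n}0.png') for n in ['scene','side']]
E
```

```text
pics
{'time': 0.0, 'qpos': array([ 1.09190046e+00,  2.45786447e-01,  1.55901455e+00,  2.13562596e-05,
        1.33869192e+00, -1.74094961e-01]), 'joint_velocities': array([-0.00107837, -0.00023207,  0.00048659, -0.00037043, -0.00082371,
        0.00037129]), 'tau': array([ 1.60995583e-04, -4.15804052e+01, -3.14617646e+01,  6.85809483e-02,
        3.28928092e-02, -1.01135581e-04]), 'tool_pos': array([0.1947712 , 0.61950169, 0.20436275]), 'eef_rot': array([-4.76840903e-01, -3.10455578e+00,  2.81619429e-03]), 'ft_force': array([ 0.15864971, -0.13345266,  0.09903099]), 'ft_torque': array([0.03097382, 0.05689953, 0.07141119]), 'finger_force': 0.0, 'finger_gap': 0.9975159524605952}
scene {'K': array([[441.57389575,   0.        , 256.5592879 ],
       [  0.        , 441.57389575, 193.79491267],
       [  0.        ,   0.        ,   1.        ]]), 'k1': -0.16708492464586622, 'position': array([0.1140737 , 0.29984801, 0.74170643]), 'orientation': array([-1.18371644,  2.41993503, -0.86179805])}
side {'K': array([[412.55339049,   0.        , 257.73554563],
       [  0.        , 412.55339049, 193.35762463],
       [  0.        ,   0.        ,   1.        ]]), 'k1': -0.018727141409252458, 'position': array([ 0.34008291, -0.64915479,  0.64803336]), 'orientation': array([-2.26080588,  0.40676648, -0.16493089])}
wrist {'K': array([[300.97917336,   0.        , 255.07221632],
       [  0.        , 300.97917336, 195.16605116],
       [  0.        ,   0.        ,   1.        ]]), 'k1': -0.05880913569376561, 'tool_from_camera': array([[-1.06036129e-03, -9.68033905e-01, -2.50817135e-01,
         7.21685386e-02],
       [ 9.99998852e-01, -7.55011509e-04, -1.31363965e-03,
         3.71855121e-04],
       [ 1.08227790e-03, -2.50818240e-01,  9.68033594e-01,
        -1.79574863e-01],
       [ 0.00000000e+00,  0.00000000e+00,  0.00000000e+00,
         1.00000000e+00]])}
```

View pics/scene0.png

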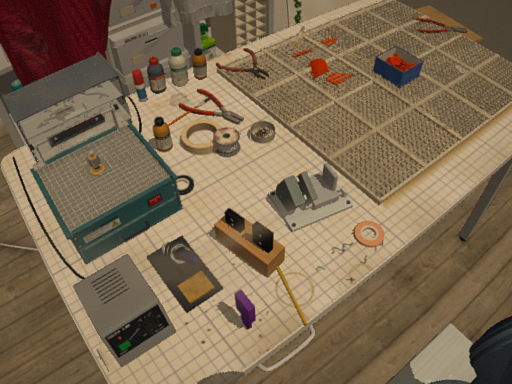

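View pics/side0.png

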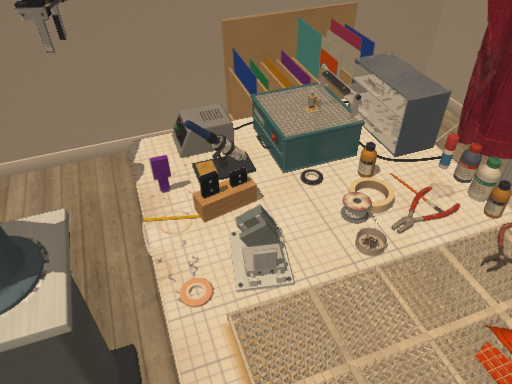

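The scene view shows the stand at about (250,243) with black handles at (235,217) and (263,235), the purple decoy at (245,308), the guide at (310,198) and the copper roll at (369,233). In the side view the stand is at (225,198) with handles at (208,184) and (238,177), and the guide is at (262,250).

Run:
```python
from h import *
a=np.load('pics/scene0.npy',allow_pickle=True).item(); b=np.load('pics/side0.npy',allow_pickle=True).item()
A=cv2.resize(a['color'][150:290,200:390],None,fx=4,fy=4,interpolation=cv2.INTER_CUBIC)[:, :760]
B=cv2.resize(b['color'][150:295,185:305],None,fx=4,fy=4,interpolation=cv2.INTER_CUBIC)
cv2.imwrite('pics/cA.png',A); cv2.imwrite('pics/cB.png',B)
for n,im in (('scene',a),('side',b)):
    v,u=np.mgrid[0:384,0:512]; uv=np.c_[u.ravel(),v.ravel()]
    P=pts(im,uv).reshape(384,512,3); np.save(f'pics/{n}P.npy',P)
    c=im['color'].astype(int)
    m=(c.max(2)<60)&(P[...,2]>.055)&(P[...,2]<.14)&(im['z_map']>0)&(P[...,0]<.6)
    k,l,s,ce=cv2.connectedComponentsWithStats(m.astype(np.uint8))
    for i in range(1,k):
        if s[i,4]>25:
            q=P[l==i]; print(n,s[i],ce[i].round(),q.min(0).round(3),q.max(0).round(3), np.median(q,0).round(3))
```

```text
scene [298 174  11  22  83] [303. 184.] [ 0.503 -0.126  0.055] [ 0.545 -0.116  0.085] [ 0.526 -0.121  0.067]
scene [279 181  14  22 111] [286. 191.] [ 0.506 -0.088  0.055] [ 0.559 -0.076  0.09 ] [ 0.534 -0.082  0.067]
scene [225 209  19  20 241] [233. 219.] [0.516 0.032 0.055] [0.554 0.051 0.09 ] [0.534 0.045 0.083]
scene [253 231  20  22 273] [265. 241.] [0.447 0.019 0.055] [0.484 0.037 0.109] [0.455 0.031 0.08 ]
scene [166 241  23  12  59] [174. 244.] [0.527 0.146 0.076] [0.564 0.18  0.102] [0.542 0.164 0.096]
scene [236 300  13  22 111] [243. 311.] [0.36  0.139 0.055] [0.394 0.141 0.1  ] [0.375 0.14  0.077]
scene [105 304  59  46 865] [137. 326.] [0.442 0.246 0.055] [0.471 0.345 0.082] [0.462 0.287 0.068]
side [176 118  11  23 141] [181. 130.] [0.443 0.247 0.055] [0.468 0.34  0.079] [0.458 0.272 0.068]
side [192 129  28  15 145] [209. 137.] [0.467 0.152 0.069] [0.532 0.242 0.14 ] [0.508 0.158 0.108]
side [215 136  11  15  47] [221. 144.] [0.515 0.144 0.072] [0.544 0.17  0.1  ] [0.532 0.15  0.087]
side [226 142   8  13  30] [231. 149.] [0.541 0.146 0.055] [0.563 0.164 0.078] [0.554 0.151 0.066]
side [229 168  18  19 224] [238. 177.] [0.515 0.029 0.055] [0.555 0.051 0.088] [0.533 0.035 0.076]
side [199 171  20  27 372] [209. 184.] [0.446 0.015 0.055] [0.486 0.034 0.108] [0.465 0.021 0.086]
side [  0 227  15  45 416] [  5. 250.] [ 0.051 -0.047  0.055] [0.071 0.03  0.106] [ 0.065 -0.016  0.073]
```

View pics/cA.png

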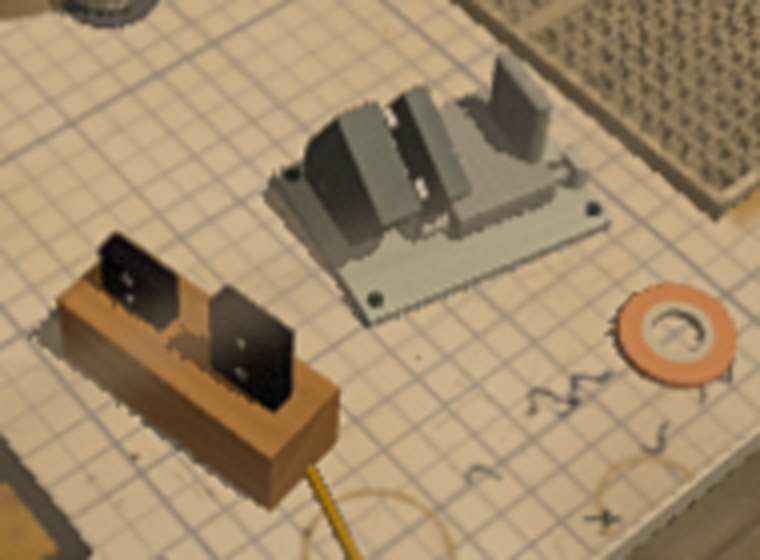

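View pics/cB.png

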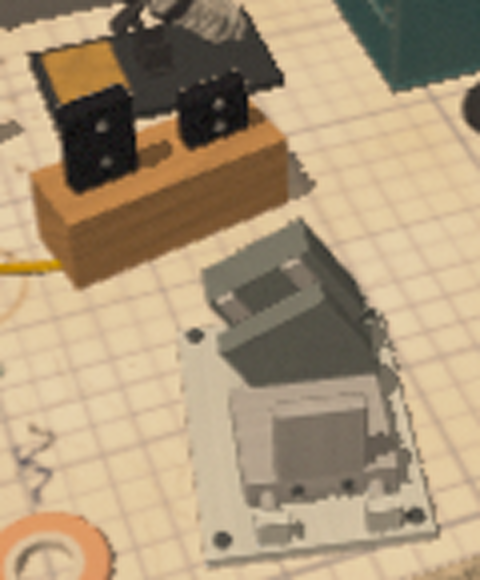

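Candidates for the tall gauge handle: scene (265,237), black, top at about 0.108 m; scene (233,219), black, top at about 0.088 m; scene (245,308), purple. The first fits, since it is black, stands in the stand and is 20 mm taller. The crops confirm this: in cA the near handle at (252,345) is clearly taller than the one at (140,280).

Next I'll measure the stand and guide.

Run:
```python
from h import *
Ps=[np.load(f'pics/{n}P.npy').reshape(-1,3) for n in('scene','side')]
ims=[np.load(f'pics/{n}0.npy',allow_pickle=True).item() for n in('scene','side')]
def rect(q,name):
    (c,wh,a)=cv2.minAreaRect((q[:,:2]*1000).astype(np.float32)); print(name,len(q),np.round(c,1),np.round(wh,1),round(a,1),'zmed',np.median(q[:,2]).round(4))
for n,P,im in zip(('scene','side'),Ps,ims):
    c=im['color'].reshape(-1,3).astype(int)
    box=lambda x0,x1,y0,y1,z0,z1:(P[:,0]>x0)&(P[:,0]<x1)&(P[:,1]>y0)&(P[:,1]<y1)&(P[:,2]>z0)&(P[:,2]<z1)
    brown=(c[:,2]-c[:,0]>50)
    rect(P[box(.40,.60,-.03,.09,.044,.056)&brown],n+' stand top')
    rect(P[box(.40,.60,-.03,.09,.059,.115)&(c.max(1)<90)&(P[:,0]<.5)],n+' tall')
    rect(P[box(.40,.64,-.26,-.03,.0065,.0135)],n+' base')
    rect(P[box(.40,.64,-.26,-.03,.02,.12)],n+' guide up')
    rect(P[box(.40,.64,-.26,-.15,.05,.12)],n+' plate')
    q=P[box(.40,.64,-.15,-.03,.055,.12)]; print(q.min(0),q.max(0))
    print('table z',np.median(P[box(.4,.5,-.25,-.2,-.02,.02)][:,2]))
```

```text
scene stand top 1030 [502.5  33.4] [137.1  52.2] 11.2 zmed 0.0515
scene tall 406 [467.3  27.9] [40.4 13.8] 9.2 zmed 0.092
scene base 1318 [ 515.4 -154.6] [234.3 222.4] 3.5 zmed 0.0113
scene guide up 1985 [ 525.4 -167.1] [185.  179.2] 89.6 zmed 0.0543
scene plate 208 [ 514.5 -187.1] [10.9 45.1] 77.0 zmed 0.07
[ 0.48598155 -0.13703723  0.05501979] [ 0.56366011 -0.07435381  0.09582209]
table z 0.002259423297658436
side stand top 713 [500.8  33.9] [137.   54.4] 11.5 zmed 0.0508
side tall 370 [465.8  24.9] [39.7 15.1] 14.9 zmed 0.0877
side base 1594 [ 519.9 -159.8] [200.2 239.8] 90.0 zmed 0.0105
side guide up 2489 [ 532.  -167.6] [184.2 195.2] 89.8 zmed 0.0533
side plate 308 [ 512.8 -187.4] [12.1 43.3] 78.0 zmed 0.0688
[ 0.48473497 -0.14087569  0.05514438] [ 0.56177263 -0.0753453   0.09404768]
table z 0.0012477810936044609
```

Run:
```python
from h import *
for n in('scene','side'):
    P=np.load(f'pics/{n}P.npy').reshape(-1,3)
    c=np.load(f'pics/{n}0.npy',allow_pickle=True).item()['color'].reshape(-1,3).astype(int)
    grey=(c.max(1)-c.min(1)<28)
    d=P-np.array([.5137,-.1873,0])
    m=grey&(np.abs(d[:,0])<.15)&(d[:,1]>-.06)&(d[:,1]<.16)&(P[:,2]>.0065)&(P[:,2]<.0135)
    k=m.reshape(384,512).astype(np.uint8); _,l,s,_=cv2.connectedComponentsWithStats(k); 
    q=P[(l.ravel()==1+np.argmax(s[1:,4]))]
    r=cv2.minAreaRect((q[:,:2]*1000).astype(np.float32)); print(n,'base',r)
    t=np.radians(-12.5); X=np.array([np.cos(t),np.sin(t)]);Y=np.array([-X[1],X[0]])
    g=np.c_[d[:,:2]@X,d[:,:2]@Y,P[:,2]]*1000
    u=g[(np.abs(g[:,0])<70)&(g[:,1]>20)&(g[:,1]<140)&(g[:,2]>50)&(g[:,2]<110)]
    # top slanted surfaces: z + x*tan30... height profile vs y
    for y in range(40,124,3):
        w=u[(u[:,1]>=y)&(u[:,1]<y+3)]
        if len(w)>3: print(y,len(w),np.percentile(w[:,0],[2,98]).round(),np.percentile(w[:,2],[2,98]).round(), np.percentile(w[:,2]*.866-w[:,0]*.5,98).round(1))
```

```text
scene base ((552.8345336914062, -81.30109405517578), (16.303707122802734, 62.96901321411133), 77.36450958251953)
52 26 [-39.   9.] [60. 87.] 73.7
55 38 [-41.  10.] [62. 88.] 74.6
58 40 [-40.   8.] [60. 88.] 74.5
61 45 [-39.   9.] [57. 87.] 75.6
64 130 [-37.  17.] [50. 88.] 73.5
67 38 [-27.  21.] [54. 85.] 72.8
76 4 [-37.   2.] [70. 89.] 78.6
79 18 [-39.   1.] [66. 91.] 79.8
82 28 [-42.   5.] [64. 93.] 80.3
85 44 [-41.   7.] [64. 94.] 80.7
88 46 [-44.   4.] [65. 93.] 81.3
91 44 [-42.   7.] [66. 95.] 80.8
94 47 [-43.   5.] [65. 95.] 81.2
97 40 [-44.   5.] [66. 94.] 81.4
100 47 [-45.   5.] [66. 95.] 81.2
103 68 [-43.  12.] [51. 92.] 81.0
106 152 [-39.  24.] [50. 90.] 78.8
side base ((567.4324340820312, -140.53314208984375), (40.681724548339844, 6.20572566986084), 67.64563751220703)
49 15 [-39.  11.] [54. 83.] 73.0
52 266 [-37.  25.] [51. 85.] 72.9
55 72 [-41.  27.] [52. 88.] 73.8
58 38 [-40.  28.] [55. 88.] 73.8
61 43 [-40.  29.] [53. 88.] 73.7
64 28 [-40.  29.] [54. 87.] 73.2
76 47 [-38.   6.] [55. 91.] 79.3
79 51 [-40.   8.] [54. 90.] 79.2
82 175 [-41.  25.] [53. 91.] 79.4
85 52 [-45.  29.] [53. 92.] 80.0
88 39 [-45.  27.] [57. 93.] 80.0
91 40 [-43.  23.] [62. 91.] 80.3
94 35 [-43.  27.] [56. 92.] 79.7
97 38 [-43.  27.] [56. 92.] 80.3
100 33 [-44.  26.] [57. 92.] 80.1
103 35 [-44.  24.] [62. 93.] 79.6
106 6 [-36.  -5.] [69. 86.] 78.2
```

```bash
cat >> h.py <<'E'
def rotdown(yaw_y_deg,tilt=0):
    """tool y at heading (deg), z down, then tilted by tilt deg: tool z gets a component away from robot"""
    t=np.radians(yaw_y_deg); y=np.array([np.cos(t),np.sin(t),0]); z=np.array([0,0,-1.]); x=np.cross(y,z)
    return R.from_matrix(np.c_[x,y,z])*R.from_rotvec([0,-np.radians(tilt),0])
def togo(p,Rt):
    s=arm.read_state(); R0=R.from_rotvec(s['eef_rot']); d=np.array(p)-s['tool_pos']
    print('t',round(s['time'],2),'turn(tool)',(R0.inv()*Rt).as_rotvec().round(4),'shift before turn',R0.inv().apply(d).round(4),'shift after turn',Rt.inv().apply(d).round(4),'F',s['ft_force'].round(1))
E
python3 -m jog '[[[0,0,-0.02],[0,0,-0.168],1],[[0,0,0],[0,0,-0.168],1],[[0,0,0],[0,0,-0.167],1],[[-0.0137,-0.0578,0],[0,0,0],1],[[-0.0137,-0.0578,0],[0,0,0],1],[[-0.0137,-0.0578,0],[0,0,0],1],[[-0.0137,-0.0578,0],[0,0,0],1],[[-0.0137,-0.0578,0],[0,0,0],1]]'
python3 -m jog '[[[-0.0137,-0.0578,0],[0,0,0],1],[[-0.0137,-0.0578,0],[0,0,0],1],[[-0.0137,-0.0578,0],[0,0,0],1],[[-0.0137,-0.0578,0],[0,0,0],1],[[-0.0137,-0.0578,0],[0,0,0],1],[[-0.0137,-0.0578,0],[0,0,0],1],[[0,0,0],[0,0,0],1],[[0,0,0],[0,0,0],1]]'
python3 - <<'E'
from h import *
togo([.467,.026,.205],rotdown(101.3))
st=arm.read_state(); im=eyes.get_image('wrist'); im['st']=st; np.save('pics/w1.npy',im,allow_pickle=True); cv2.imwrite('pics/w1.png',im['color'])
E
```

```text
time: 1.15
tool_pos: [0.3194, 0.3484, 0.2253]
eef_rot: [-0.312, 3.126, -0.0]
ft_force: [1.2, 0.1, 0.7]
finger_gap: 1.0
finger_force: 0.0
time: 2.15
tool_pos: [0.4676, 0.0267, 0.2251]
eef_rot: [0.31, -3.125, -0.001]
ft_force: [-0.4, 0.9, -0.0]
finger_gap: 1.003
finger_force: 0.0
t 2.15 turn(tool) [ 0.0007 -0.0008  0.0007] shift before turn [ 0.0007 -0.0006  0.0201] shift after turn [ 0.0007 -0.0005  0.0201] F [-0.4  0.9 -0. ]
```

View pics/w1.png

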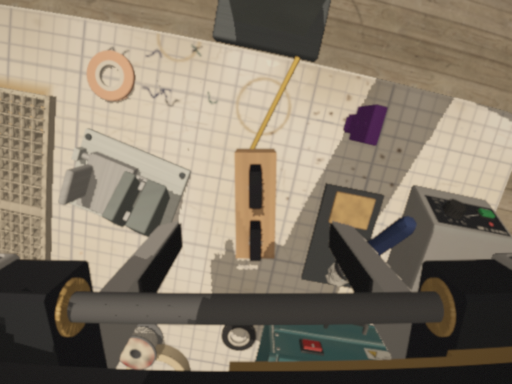

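The wrist view from above shows the tall handle at about (256,187) in the stand, the short one at (255,240), the guide at (130,185) and the copper roll at (110,75).

Run:
```python
from h import *
im=np.load('pics/w1.npy',allow_pickle=True).item(); st=im['st']
v,u=np.mgrid[0:384,0:512]; P=pts(im,np.c_[u.ravel(),v.ravel()],st); c=im['color'].reshape(-1,3).astype(int)
near=(np.abs(P[:,0]-.467)<.04)&(np.abs(P[:,1]-.027)<.04)
q=P[near&(P[:,2]>.098)&(P[:,2]<.112)]
r=cv2.minAreaRect((q[:,:2]*1000).astype(np.float32)); print('tall top',len(q),r,np.median(q[:,2]))
q=P[(np.abs(P[:,0]-.5)<.1)&(np.abs(P[:,1]-.03)<.08)&(P[:,2]>.044)&(P[:,2]<.056)&(c[:,2]-c[:,0]>40)]
print('stand',cv2.minAreaRect((q[:,:2]*1000).astype(np.float32)),np.median(q[:,2]))
q=P[(np.abs(P[:,0]-.5137)<.05)&(np.abs(P[:,1]+.1873)<.03)&(P[:,2]>.066)&(P[:,2]<.082)]
print('plate',len(q),cv2.minAreaRect((q[:,:2]*1000).astype(np.float32)),np.median(q[:,2]))
t=np.radians(-12.5); X=np.array([np.cos(t),np.sin(t)]);Y=np.array([-X[1],X[0]])
d=P-np.array([.5137,-.1873,0]); g=np.c_[d[:,:2]@X,d[:,:2]@Y,P[:,2]]*1000
s=g[:,2]*.866-g[:,0]*.5
for k,(a,b) in {'fixed':(77,84),'slide':(70,76)}.items():
    m=(s>a)&(s<b)&(np.abs(g[:,0]+20)<40)&(g[:,1]>40)&(g[:,1]<120)&(g[:,2]>60); q=g[m]
    print(k,len(q),np.percentile(q,[1,50,99],axis=0).round(1).tolist(),np.median(s[m]))
```

```text
tall top 528 ((467.4331970214844, 26.86220932006836), (39.131126403808594, 13.539339065551758), 11.397733688354492) 0.10521566396152615
stand ((502.3443298339844, 33.56516647338867), (136.13247680664062, 50.11500549316406), 11.203639030456543) 0.050403559843506335
plate 430 ((513.5789184570312, -186.52215576171875), (10.84271240234375, 43.585121154785156), 78.3995590209961) 0.07541697183250434
fixed 823 [[-43.4, 78.8, 64.4], [-17.2, 93.7, 80.0], [5.7, 105.5, 93.1]] 77.8046882871373
slide 658 [[-40.1, 53.0, 60.3], [-14.2, 61.3, 74.8], [9.4, 106.4, 90.2]] 71.48235893059024
```

```bash
python3 -m jog '[[[0,0,0.05],[0,0,0],0],[[0,0,0.05],[0,0,0],0],[[0,0,0.04],[0,0,0],0],[[0,0,0.022],[0,0,0],0],[[0,0,0],[0,0,0],0],[[0,0,0],[0,0,0],-1],[[0,0,0],[0,0,0],-1],[[0,0,0],[0,0,0],-1]]' 30
python3 -m jog '[[[0,0,0],[0,0,0],-1],[[0,0,0],[0,0,0],-1]]'
```

```text
time: 3.2
tool_pos: [0.4687, 0.0263, 0.0645]
eef_rot: [-0.311, 3.124, -0.001]
ft_force: [-0.3, -0.3, 1.0]
finger_gap: 0.215
finger_force: 0.0
time: 3.45
tool_pos: [0.4684, 0.0263, 0.0641]
eef_rot: [-0.311, 3.125, -0.0]
ft_force: [-1.7, 1.2, 3.6]
finger_gap: 0.145
finger_force: 30.0
```

```bash
python3 -m jog '[[[0,0,-0.03],[0,0,0],-1],[[0,0,-0.06],[0,0,0],-1],[[0,0,-0.06],[0,0,0],-1],[[0,0,0],[0,0,0.137],-1],[[-0.02,-0.015,0],[0,0,0.137],-1],[[-0.04,-0.03,0],[0,0,0.136],-1],[[-0.05,-0.038,0],[0,0,0],-1],[[-0.05,-0.038,0],[0,0,0],-1]]'
python3 -m jog '[[[0,0,0],[0,0,0],-1],[[0,0,0],[0,0,0],-1],[[0,0,0],[0,0,0],-1]]'
python3 - <<'E'
from h import *
togo([.599,-.125,.21],rotdown(77.8))
st=arm.read_state(); im=eyes.get_image('wrist'); im['st']=st; np.save('pics/w2.npy',im,allow_pickle=True)
cv2.imwrite('pics/w2.png',cv2.resize(im['color'],None,fx=1.5,fy=1.5))
E
```

```text
time: 4.45
tool_pos: [0.6088, -0.1165, 0.2128]
eef_rot: [-0.332, -3.123, -0.0]
ft_force: [-0.3, 0.2, -0.6]
finger_gap: 0.148
finger_force: 30.0
time: 4.82
tool_pos: [0.6073, -0.1141, 0.2135]
eef_rot: [-0.33, -3.124, -0.0]
ft_force: [0.4, 0.1, -0.8]
finger_gap: 0.145
finger_force: 30.0
t 4.83 turn(tool) [ 0.0001 -0.0002  0.0022] shift before turn [ 0.0058 -0.0124  0.0035] shift after turn [ 0.0058 -0.0124  0.0035] F [ 0.4  0.1 -0.8]
```

View pics/w2.png

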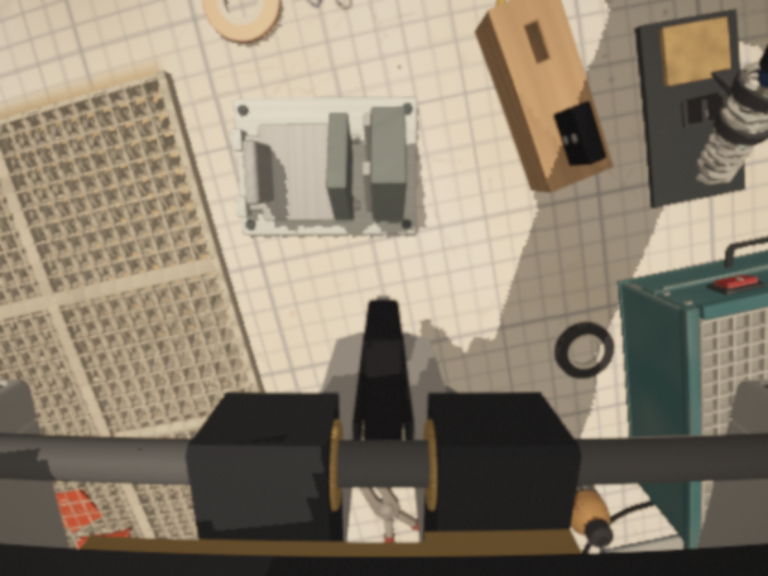

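The view shows the gauge held straight with its blade tip at (383,300), and the empty slot in the stand at (537,42). The guide is at (325,165), with the fixed cheek at (388,150), the sliding cheek at (340,165), and a rib near (367,168).

Run:
```python
from h import *
im=np.load('pics/w2.npy',allow_pickle=True).item(); st=im['st']
v,u=np.mgrid[0:384,0:512]; uv=np.c_[u.ravel(),v.ravel()]; P=pts(im,uv,st)
sel=(uv[:,0]>140)&(uv[:,0]<295)&(uv[:,1]>55)&(uv[:,1]<170)
m=(sel&(P[:,2]>.0055)&(P[:,2]<.0145)).reshape(384,512).astype(np.uint8)
m=cv2.morphologyEx(m,cv2.MORPH_OPEN,np.ones((2,2)));q=P[m.ravel()>0]
r=cv2.minAreaRect((q[:,:2]*1000).astype(np.float32)); print('base',r,np.median(q[:,2]))
q=P[sel&(P[:,2]>.066)&(P[:,2]<.082)&(uv[:,0]<182)]
print('plate',cv2.minAreaRect((q[:,:2]*1000).astype(np.float32)))
for yaw in(-12.2,):
    t=np.radians(yaw); X=np.array([np.cos(t),np.sin(t)]);Y=np.array([-X[1],X[0]])
    d=P-np.array([.5136,-.1868,0]); g=np.c_[d[:,:2]@X,d[:,:2]@Y,P[:,2]]*1000
    s=g[:,2]*.866-g[:,0]*.5; w=g[:,0]*.866+g[:,2]*.5
    f=sel&(s>74.5)&(s<81)&(g[:,1]>72)&(g[:,1]<115); 
    print('fixed',f.sum(),'s',np.median(s[f&(g[:,1]>85)]),'w',np.percentile(w[f&(g[:,1]>85)],[1,99]),'y',np.percentile(g[f,1],[1,99]))
    # rib pixels: low-y part of fixed top
    for y in range(70,112,2):
        k=f&(g[:,1]>=y)&(g[:,1]<y+2)
        if k.sum(): print(y,k.sum(),np.sort(w[k])[[0,-1]].round(1), np.unique(w[k].round(-0)).astype(int)[::1].tolist() if y<84 else '')
    print('slide',np.percentile(g[sel&(s>68)&(s<73.5)&(g[:,1]>45)&(g[:,1]<75),1],[1,99]))
c=cv2.resize(im['color'][60:160,145:295],None,fx=5,fy=5,interpolation=cv2.INTER_CUBIC); cv2.imwrite('pics/w2c.png',c)
```

```text
base ((523.8684692382812, -156.16729736328125), (175.3169403076172, 121.06441497802734), 78.84000396728516) 0.010416708234146699
plate ((514.50244140625, -187.61358642578125), (10.69480037689209, 43.825340270996094), 76.96537780761719)
fixed 1297 s 77.01100587137313 w [-5.12257132 53.12891249] y [ 78.29532588 105.53559317]
76 9 [38.3 47.3] [38, 40, 41, 42, 43, 44, 45, 46, 47]
78 38 [ 1.  47.5] [1, 2, 3, 4, 5, 6, 7, 8, 9, 10, 38, 39, 41, 42, 43, 45, 46, 47]
80 38 [ 0.6 47.6] [1, 2, 3, 4, 5, 6, 7, 9, 10, 38, 39, 40, 41, 42, 43, 44, 45, 46, 47, 48]
82 92 [-6.8 53.1] [-7, -4, -3, -1, 0, 1, 2, 3, 4, 5, 6, 7, 8, 9, 10, 11, 12, 13, 14, 15, 16, 17, 18, 19, 20, 21, 22, 23, 24, 25, 26, 27, 28, 29, 30, 31, 32, 33, 34, 35, 36, 38, 39, 40, 41, 42, 44, 45, 46, 47, 48, 49, 50, 51, 52, 53]
84 104 [-5.7 53.4] 
86 104 [-5.2 53.3] 
88 103 [-5.9 53.5] 
90 103 [-5.2 53.1] 
92 104 [-5.7 54.1] 
94 103 [-5.2 52.8] 
96 104 [-4.9 52.9] 
98 104 [-4.9 53.2] 
100 103 [-5.5 53.4] 
102 105 [-5.2 53.7] 
104 75 [-4.3 53.7] 
106 8 [44.3 51.8] 
slide [52.65444663 66.53216537]
```

View pics/w2c.png

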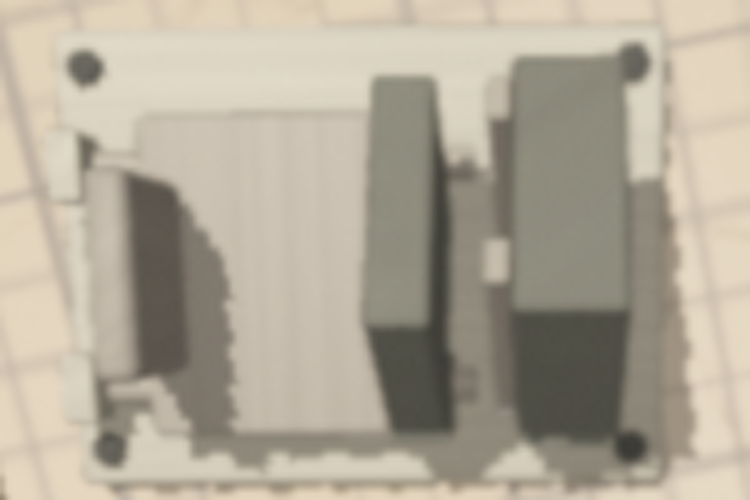

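The enlarged crop shows the ribs between the cheeks at (497,97) and (497,260), with the throat open between them.

Run:
```python
from h import *
im=np.load('pics/w2.npy',allow_pickle=True).item(); st=im['st']
v,u=np.mgrid[0:384,0:512]; uv=np.c_[u.ravel(),v.ravel()]; P=pts(im,uv,st)
sel=(uv[:,0]>140)&(uv[:,0]<295)&(uv[:,1]>55)&(uv[:,1]<170)
t=np.radians(-12.2); X=np.array([np.cos(t),np.sin(t)]);Y=np.array([-X[1],X[0]])
d=P-np.array([.5136,-.1868,0]); g=np.c_[d[:,:2]@X,d[:,:2]@Y,P[:,2]]*1000
s=g[:,2]*.866-g[:,0]*.5; w=g[:,0]*.866+g[:,2]*.5
f=sel&(s>74.5)&(s<81)&(g[:,1]>83)&(g[:,1]<115)
f2=sel&(s>68)&(s<73.5)&(g[:,1]>45)&(g[:,1]<75)
for n,k,lo in(('fixed hi',f,0),('slide hi',f2,0),('slide lo',f2,1)):
    W=[];E=[]
    for a in range(0,50,4):
        b=k&(w>=a)&(w<a+4); y=g[b,1]
        if len(y)>5: W.append(a+2);E.append(y.min() if lo else y.max())
    p=np.polyfit(W,E,1); print(n,np.degrees(np.arctan(p[0]/1.155)).round(2),'deg',np.polyval(p,24).round(2))
A=np.c_[w[f],g[f,1],np.ones(f.sum())]; print('s plane',np.linalg.lstsq(A,s[f],rcond=None)[0])
# held gauge: blade tilt
k=(uv[:,0]>225)&(uv[:,0]<290)&(uv[:,1]>190)&(uv[:,1]<300)&(P[:,2]>.1); T=R.from_rotvec(st['eef_rot']).inv().apply(P[k]-st['tool_pos'])
for z in np.arange(-.015,.06,.006):
    b=(T[:,2]>=z)&(T[:,2]<z+.006)
    if b.sum()>3: print(z.round(3),b.sum(),T[b].min(0).round(4),T[b].max(0).round(4))
X2=np.array([np.cos(t),np.sin(t)]); m=np.array([.5136,-.1868])+X2*-.0174+Y*.0775; print('mouth',m)
Rt=rotdown(77.8,30); print(Rt.as_matrix().round(3))
M=np.array([*m,.0784]); ax=-Rt.as_matrix()[:,2]
# handle centre in tool (0.0009,0,-0.0134): shoulders at z=+0.0141
for out in(.08,):
    togo(M+ax*(out-0.0)-Rt.apply([.0009,0,.0141]),Rt)
```

```text
fixed hi 1.56 deg 105.26
slide hi 0.82 deg 66.18
slide lo 0.23 deg 52.98
s plane [-1.15549501e-03 -4.54483770e-03  7.74222958e+01]
-0.015 188 [ 0.0082 -0.0173 -0.0149] [ 0.0203  0.0193 -0.009 ]
-0.009 140 [ 0.0085 -0.0169 -0.009 ] [ 0.0202  0.0171 -0.0031]
-0.003 74 [ 0.0075 -0.0107 -0.003 ] [0.0202 0.0131 0.003 ]
0.003 51 [ 0.0182 -0.0064  0.0031] [0.02   0.0072 0.0089]
0.009 20 [ 0.0189 -0.0059  0.0096] [0.0199 0.0066 0.0118]
0.039 8 [ 0.011  -0.0023  0.0425] [0.0116 0.0031 0.0446]
0.045 17 [ 0.0106 -0.0031  0.0456] [0.0115 0.0031 0.0507]
mouth [ 0.51297064 -0.10737322]
[[-0.846  0.211  0.489]
 [ 0.183  0.977 -0.106]
 [-0.5    0.    -0.866]]
t 4.88 turn(tool) [ 0.0006 -0.5234  0.0023] shift before turn [ 0.14   -0.0131  0.0534] shift after turn [ 0.1479 -0.0134 -0.0237] F [ 0.1 -0.  -0.8]
```

```bash
python3 -m jog '[[[0,0,-0.012],[0,-0.175,0],-1],[[0,0,-0.012],[0,-0.175,0],-1],[[0,0,-0.01],[0,-0.174,-0.008],-1],[[0.049,-0.0045,0],[0,0,0],-1],[[0.049,-0.0045,0],[0,0,0],-1],[[0.049,-0.0045,0],[0,0,0],-1],[[0,0,0],[0,0,0],-1],[[0,0,0],[0,0,0],-1]]'
cat >> h.py <<'E'
RT=rotdown(78.4,30)
_t=np.radians(-12.2);_X=np.array([np.cos(_t),np.sin(_t)]);_Y=np.array([-_X[1],_X[0]])
M=np.array([*(np.array([.5136,-.1868])-_X*.0174+_Y*.0768),.0784])
def seat(out): togo(M-RT.as_matrix()[:,2]*out-RT.apply([0,0.0003,.0141]),RT)
E
python3 - <<'E'
from h import *
seat(.06)
s=arm.read_state();print(s['tool_pos'])
st=s; im=eyes.get_image('wrist'); im['st']=st; np.save('pics/w3.npy',im,allow_pickle=True)
a=im['color'][:330]; b=eyes.get_image('side'); np.save('pics/s3.npy',b,allow_pickle=True)
B=cv2.resize(b['color'][130:300,170:310],(400,486)); A=cv2.resize(a[40:300,120:340],(400,473))
cv2.imwrite('pics/c3.png',np.hstack([A,B[:473]]))
E
```

```text
time: 5.88
tool_pos: [0.476, -0.1018, 0.1749]
eef_rot: [0.265, 2.603, -0.078]
ft_force: [0.1, 0.4, -0.5]
finger_gap: 0.147
finger_force: 30.0
t 5.88 turn(tool) [-0.0047  0.0036  0.0008] shift before turn [0.016  0.0011 0.0281] shift after turn [0.0159 0.0009 0.0281] F [ 0.1  0.4 -0.5]
[ 0.47598148 -0.10176279  0.17487704]
```

View pics/c3.png

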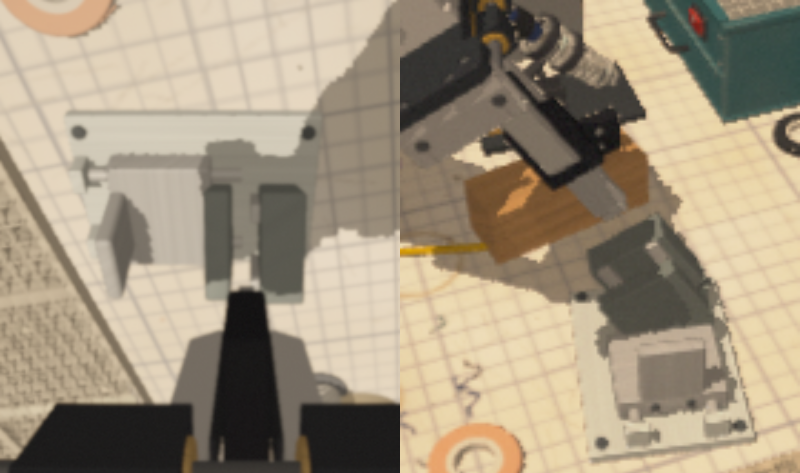

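The blade is lined up above the throat. In the left half the tip is at (247,292), just beyond the gap between the cheeks, and the cheeks run parallel to the tool. I'll measure the offset directly in the tool frame.

Run:
```python
from h import *
im=np.load('pics/w3.npy',allow_pickle=True).item(); st=im['st']
v,u=np.mgrid[0:384,0:512]; uv=np.c_[u.ravel(),v.ravel()]; P=pts(im,uv,st)
T=R.from_rotvec(st['eef_rot']).inv().apply(P-st['tool_pos'])*1000
sel=(uv[:,0]>170)&(uv[:,0]<330)&(uv[:,1]<260)&(uv[:,1]>100)
z=T[:,2]; h=np.histogram(z[sel&(T[:,1]>-20)&(T[:,1]<40)],bins=np.arange(60,130,2)); print(list(zip(h[1].astype(int),h[0])))
zf=102.2
for nm,zc in(('fixed',None),):
    m=sel&(z>78)&(z<112)
    for y in range(-24,40,2):
        k=m&(T[:,1]>=y)&(T[:,1]<y+2)&(np.abs(T[:,0])<70)
        if k.sum()>3: print(y,k.sum(),'z',np.percentile(z[k],[5,50]).round(1),'x',np.percentile(T[k,0],[1,99]).round(1))
```

```text
[(np.int64(60), np.int64(0)), (np.int64(62), np.int64(0)), (np.int64(64), np.int64(0)), (np.int64(66), np.int64(0)), (np.int64(68), np.int64(0)), (np.int64(70), np.int64(0)), (np.int64(72), np.int64(0)), (np.int64(74), np.int64(0)), (np.int64(76), np.int64(0)), (np.int64(78), np.int64(0)), (np.int64(80), np.int64(0)), (np.int64(82), np.int64(0)), (np.int64(84), np.int64(0)), (np.int64(86), np.int64(0)), (np.int64(88), np.int64(0)), (np.int64(90), np.int64(0)), (np.int64(92), np.int64(0)), (np.int64(94), np.int64(0)), (np.int64(96), np.int64(0)), (np.int64(98), np.int64(29)), (np.int64(100), np.int64(1090)), (np.int64(102), np.int64(487)), (np.int64(104), np.int64(30)), (np.int64(106), np.int64(483)), (np.int64(108), np.int64(238)), (np.int64(110), np.int64(12)), (np.int64(112), np.int64(7)), (np.int64(114), np.int64(20)), (np.int64(116), np.int64(19)), (np.int64(118), np.int64(3)), (np.int64(120), np.int64(5)), (np.int64(122), np.int64(3)), (np.int64(124), np.int64(20)), (np.int64(126), np.int64(41))]
-24 29 z [107.9 108.7] x [-11.5  45.1]
-22 117 z [106.7 107.8] x [-11.5  46.5]
-20 123 z [106.4 107.7] x [-12.6  46.4]
-18 124 z [106.6 107.7] x [-12.7  46.4]
-16 122 z [106.5 107.7] x [-12.6  46.4]
-14 128 z [106.3 107.4] x [-12.6  46.4]
-12 117 z [106.5 107.6] x [-11.3  46.5]
-10 101 z [106.7 108.2] x [-6.3 45.8]
2 36 z [100.9 102. ] x [-1.7 40.8]
4 45 z [ 99.9 101.7] x [-4.8 40.9]
6 75 z [101.  102.8] x [-4.7 43.7]
8 111 z [100.5 101.9] x [-4.7 46.4]
10 133 z [100.4 101.5] x [-10.7  46.6]
12 137 z [100.5 101.6] x [-11.1  46.8]
14 131 z [100.  101.6] x [-11.5  46.7]
16 132 z [100.3 101.5] x [-11.3  46.7]
18 130 z [100.3 101.5] x [-11.5  46.7]
20 129 z [100.4 101.6] x [-11.3  46.7]
22 129 z [100.6 101.5] x [-11.4  46.7]
24 139 z [100.3 101.5] x [-11.3  46.6]
26 129 z [100.5 101.6] x [-11.3  46.7]
28 128 z [100.5 101.6] x [-11.9  46.7]
30 70 z [101.2 102.2] x [-11.1  43.8]
```

```bash
python3 -m jog '[[[0.0175,0.0018,0],[-0.004,0.003,0],-1],[[0,0,0.03],[0,0,0],-1],[[0,0,0],[0,0,0],-1],[[0,0,0],[0,0,0],-1],[[0,0,0.01],[0,0,0],-1],[[0,0,0.01],[0,0,0],-1],[[0,0,0],[0,0,0],-1]]'
python3 - <<'E'
from h import *
s=arm.read_state(); seat(.0)
st=s; im=eyes.get_image('wrist')
v,u=np.mgrid[0:384,0:512]; uv=np.c_[u.ravel(),v.ravel()]; P=pts(im,uv,st)
T=R.from_rotvec(st['eef_rot']).inv().apply(P-st['tool_pos'])*1000
m=(np.abs(T[:,2]-52)<5)&(np.abs(T[:,0])<45)
for y in range(-2,40,2):
    k=m&(T[:,1]>=y)&(T[:,1]<y+2)
    if k.sum()>3: print(y,k.sum(),np.median(T[k,2]).round(1),np.percentile(T[k,0],[1,99]).round(1))
E
```

```text
time: 6.85
tool_pos: [0.4852, -0.1019, 0.1205]
eef_rot: [0.266, 2.609, -0.07]
ft_force: [0.8, -0.2, -1.0]
finger_gap: 0.147
finger_force: 30.0
t 6.85 turn(tool) [ 0.0002 -0.0031 -0.0005] shift before turn [-0.0036 -0.0008  0.0365] shift after turn [-0.0035 -0.0008  0.0365] F [ 0.8 -0.2 -1. ]
-2 6 48.9 [10.7 11.3]
0 32 50.1 [10.9 20.9]
2 44 50.3 [11.2 21.1]
4 35 51.6 [ 9.3 25.5]
6 72 50.4 [ 9.1 26.9]
8 61 50.1 [ 1.6 26.8]
10 132 50.1 [-7.7 27. ]
12 103 50.0 [-8.5 26.8]
14 123 50.1 [-9. 27.]
16 115 50.2 [-9.7 26.9]
18 123 50.2 [-10.1  27. ]
20 123 50.3 [-11.3  26.9]
22 117 50.2 [-11.5  27. ]
24 133 50.0 [-12.3  26.9]
26 129 50.1 [-18.6  26.8]
28 74 50.9 [-21.4  26.3]
```

```bash
python3 -m jog '[[[-0.002,0,0],[0,-0.003,0],-1],[[0,0,0.01],[0,0,0],-1],[[0,0,0.01],[0,0,0],-1],[[0,0,0],[0,0,0],-1],[[0,0,0.005],[0,0,0],-1],[[0,0,0.004],[0,0,0],-1],[[0,0,0],[0,0,0],-1],[[0,0,0],[0,0,0],-1]]'
python3 -c "
from h import *
seat(0)"
```

```text
time: 7.9
tool_pos: [0.501, -0.1051, 0.097]
eef_rot: [0.265, 2.606, -0.071]
ft_force: [0.3, 0.7, -1.3]
finger_gap: 0.147
finger_force: 30.0
t 7.9 turn(tool) [-0.      0.0005 -0.0001] shift before turn [-0.0013 -0.0008  0.0081] shift after turn [-0.0013 -0.0008  0.0081] F [ 0.3  0.7 -1.3]
```

```bash
python3 -m jog '[[[0,0,0.003],[0,0,0],-1],[[0,0,0.002],[0,0,0],-1],[[0,0,0.001],[0,0,0],-1],[[0,0,0],[0,0,0],-1]]'
python3 -m jog '[[[0,0,0.001],[0,0,0],-1],[[0,0,0],[0,0,0],-1]]'
python3 -m jog '[[[0,0,0.001],[0,0,0],-1],[[0,0,0],[0,0,0],-1]]'
```

```text
time: 8.4
tool_pos: [0.5038, -0.1057, 0.0916]
eef_rot: [0.265, 2.606, -0.071]
ft_force: [-1.0, 0.5, -1.0]
finger_gap: 0.151
finger_force: 30.0
time: 8.65
tool_pos: [0.5043, -0.1058, 0.0908]
eef_rot: [0.265, 2.606, -0.071]
ft_force: [0.1, -0.1, -1.9]
finger_gap: 0.142
finger_force: 30.0
time: 8.9
tool_pos: [0.5048, -0.1059, 0.0904]
eef_rot: [0.264, 2.607, -0.071]
ft_force: [-6.8, 1.8, 6.2]
finger_gap: 0.15
finger_force: 30.0
```

```bash
python3 -m jog '[[[0,0.0007,0],[0,0,0],-1],[[0,0,0],[0,0,0],-1]]'
python3 -m jog '[[[0,0.0007,0],[0,0,0],-1],[[0,0,0],[0,0,0],-1]]'
python3 -m jog '[[[0,0.0005,0],[0,0,0],-1],[[0,0,0],[0,0,0],-1]]'
```

```text
time: 9.15
tool_pos: [0.5049, -0.1057, 0.0904]
eef_rot: [0.263, 2.606, -0.073]
ft_force: [-6.8, -0.4, 5.0]
finger_gap: 0.147
finger_force: 30.0
time: 9.4
tool_pos: [0.5052, -0.1052, 0.0906]
eef_rot: [0.264, 2.606, -0.073]
ft_force: [-6.9, -1.8, 4.9]
finger_gap: 0.152
finger_force: 30.0
time: 9.65
tool_pos: [0.5055, -0.1048, 0.0907]
eef_rot: [0.264, 2.605, -0.073]
ft_force: [-5.8, -3.1, 4.7]
finger_gap: 0.146
finger_force: 30.0
```

```bash
python3 -m jog '[[[0,0.0005,0],[0,0,0],-1],[[0,0,0],[0,0,0],-1]]'
python3 -m jog '[[[0,0.0005,0],[0,0,0],-1],[[0,0,0],[0,0,0],-1]]'
```

```text
time: 9.9
tool_pos: [0.5055, -0.1047, 0.0907]
eef_rot: [0.264, 2.605, -0.074]
ft_force: [-7.5, -4.2, 5.5]
finger_gap: 0.151
finger_force: 30.0
time: 10.15
tool_pos: [0.5056, -0.1046, 0.0908]
eef_rot: [0.263, 2.605, -0.076]
ft_force: [-8.7, -6.4, 4.2]
finger_gap: 0.154
finger_force: 30.0
```

```bash
python3 -m jog '[[[-0.0005,-0.001,0],[0,0,0],-1],[[0,0,0],[0,0,0],-0.5],[[0,0,0],[0,0,0],-0.2],[[0,0,0],[0,0,0],-0.2],[[0,0,0],[0,0,0],-0.2],[[0,0,0],[0,0,0],-0.2]]'
python3 -m jog '[[[0,0,-0.02],[0,0,0],-0.2],[[0,0,-0.04],[0,0,0],-0.2],[[0,0,-0.05],[0,0,0],-0.2],[[0,0,-0.03],[0,0,0],-0.2],[[0,0,0],[0,0,0],-0.2],[[0,0,0],[0,0,0],-0.2]]'
python3 - <<'E'
from h import *
s=arm.read_state(); im=eyes.get_image('wrist'); im['st']=s; np.save('pics/w4.npy',im,allow_pickle=True); b=eyes.get_image('side')
B=cv2.resize(b['color'][130:300,170:310],(400,486)); A=cv2.resize(im['color'][40:300,120:340],(400,473))
cv2.imwrite('pics/c4.png',np.hstack([A,B[:473]]))
v,u=np.mgrid[0:384,0:512]; uv=np.c_[u.ravel(),v.ravel()]; P=pts(im,uv,s)
q=P[(np.abs(P[:,0]-.5137)<.05)&(np.abs(P[:,1]+.1873)<.03)&(P[:,2]>.066)&(P[:,2]<.082)]
print('plate',len(q),cv2.minAreaRect((q[:,:2]*1000).astype(np.float32)))
# push: tool down, tool y along guide x heading -11.6 or 168.4
for yaw in(-11.6,168.4):
    t=np.radians(78.4); Yg=np.array([np.cos(t),np.sin(t)])
    p=np.array([.5140,-.1870])-Yg*.045
    togo([*p,.15],rotdown(yaw))
print(s['qpos'].round(2))
E
```

```text
time: 10.9
tool_pos: [0.5056, -0.1041, 0.0902]
eef_rot: [0.265, 2.606, -0.071]
ft_force: [0.5, -0.7, -0.3]
finger_gap: 0.4
finger_force: 0.0
time: 11.65
tool_pos: [0.4368, -0.0899, 0.21]
eef_rot: [0.265, 2.608, -0.07]
ft_force: [0.0, 0.1, -0.1]
finger_gap: 0.401
finger_force: 0.0
plate 309 ((513.8463134765625, -187.19786071777344), (10.378828048706055, 44.444305419921875), 77.61854553222656)
t 11.75 turn(tool) [0.409  0.4067 1.5317] shift before turn [-0.0534 -0.1249  0.0987] shift after turn [-0.1248  0.0954  0.0593] F [ 0.2 -0.1 -0.6]
t 11.75 turn(tool) [-0.4068  0.4091 -1.5324] shift before turn [-0.0534 -0.1249  0.0987] shift after turn [ 0.1248 -0.0954  0.0593] F [ 0.2 -0.1 -0.6]
[-0.58 -0.7   2.4   0.23  0.96 -2.03]
```

View pics/c4.png

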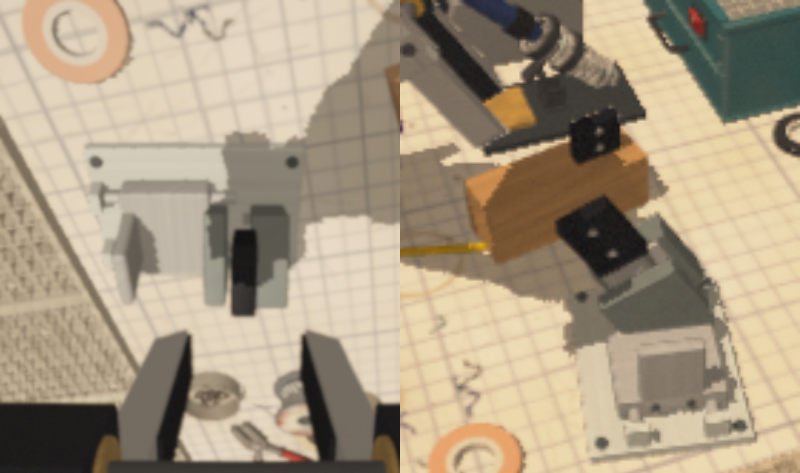

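Run:
```python
from h import *
im=np.load('pics/w4.npy',allow_pickle=True).item(); st=im['st']
v,u=np.mgrid[0:384,0:512]; uv=np.c_[u.ravel(),v.ravel()]; P=pts(im,uv,st)
T=R.from_rotvec(st['eef_rot']).inv().apply(P-st['tool_pos'])*1000
sel=(uv[:,1]<225)&(uv[:,0]>160)&(uv[:,0]<300)&(np.abs(T[:,0])<70)
dark=im['color'].max(2).ravel()<55
k=sel&dark&(T[:,2]>80)&(T[:,2]<135); z0=np.percentile(T[k,2],10); print('handle top z',z0)
k&=T[:,2]<z0+3; print(T[k].min(0).round(1),T[k].max(0).round(1),cv2.minAreaRect(T[k][:,:2].astype(np.float32)))
k=sel&(T[:,2]>z0+50)&(T[:,2]<z0+59)
for y in range(-30,36,3):
    b=k&(T[:,1]>=y)&(T[:,1]<y+3)
    if b.sum()>5: print(y,b.sum(),np.median(T[b,2]).round(1),np.percentile(T[b,0],[1,99]).round(1))
```

```text
handle top z 96.68614041269942
[-15.6  -6.8  95. ] [20.7  4.6 99.6] ((2.5407676696777344, -1.124824047088623), (36.36833190917969, 11.413558006286621), 0.06098022684454918)
-3 8 152.1 [20.4 22.5]
0 6 151.9 [20.4 22.6]
3 24 153.0 [20.  28.3]
6 116 152.5 [-30.6  28.3]
9 114 152.4 [-30.2  28.3]
12 145 152.4 [-30.6  27.8]
15 145 152.5 [-29.9  28.1]
18 129 152.5 [-30.5  28.3]
21 138 152.5 [-30.   27.3]
24 129 152.9 [-30.3  27.9]
```

The gauge is seated: the handle top is 55 mm above the mouth plane, it stands upright, and the gripper is clear. Next I'll turn the tool upright with its x along the guide's y and shut the fingers for the push.

```bash
python3 -m jog '[[[0,-0.03,0],[0,0.175,0],-1],[[0,-0.03,0],[0,0.175,0],-1],[[0,-0.03,0],[0,0.174,0],-1],[[0,0,0],[0,0,0.174],-1],[[0,0,0],[0,0,0.174],-1],[[0,0,0],[0,0,0.174],-1],[[0,0,0],[0,0,0.174],-1],[[0,0,0],[0,0,0.174],-1]]'
python3 -m jog '[[[0,0,0],[0,0,0.174],-1],[[0,0,0],[0,0,0.174],-1],[[0,0,0],[0,0,0.174],-1],[[0,0,0],[0,0,0.175],-1],[[0,0,0],[0,0,0],-1],[[0,0,0],[0,0,0],-1]]'
python3 - <<'E'
from h import *
t=np.radians(78.0); Yg=np.array([np.cos(t),np.sin(t)])
p=np.array([.5138,-.1870])-Yg*.045
togo([*p,.15],rotdown(-12)); togo([*p,.046],rotdown(-12)); s=arm.read_state(); print(s['qpos'].round(2),s['tool_pos'])
E
```

```text
time: 12.75
tool_pos: [0.4187, -0.1778, 0.2093]
eef_rot: [-1.61, -2.693, -0.001]
ft_force: [0.5, -0.8, 0.2]
finger_gap: 0.006
finger_force: 0.0
time: 13.5
tool_pos: [0.4188, -0.178, 0.2105]
eef_rot: [-2.427, -1.992, 0.001]
ft_force: [0.3, 0.3, 0.0]
finger_gap: 0.003
finger_force: 0.0
t 13.5 turn(tool) [-0.0017 -0.0009  0.0133] shift before turn [-0.0354  0.0944  0.0603] shift after turn [-0.0341  0.0948  0.0605] F [0.3 0.3 0. ]
t 13.5 turn(tool) [-0.0017 -0.0009  0.0133] shift before turn [-0.0355  0.0946  0.1643] shift after turn [-0.0341  0.0948  0.1645] F [0.3 0.3 0. ]
[-0.65 -0.24  2.03  0.    1.35 -0.46] [ 0.41879466 -0.17799982  0.21045487]
```

```bash
python3 -m jog '[[[0,0,0],[0,0,0.013],-1],[[-0.017,0.047,0],[0,0,0],-1],[[-0.017,0.048,0],[0,0,0],-1],[[0,0,0.05],[0,0,0],-1],[[0,0,0.055],[0,0,0],-1],[[0,0,0.04],[0,0,0],-1],[[0,0,0.02],[0,0,0],-1],[[0,0,0],[0,0,0],-1]]'
python3 -m jog '[[[0.015,0,0],[0,0,0],-1],[[0.01,0,0],[0,0,0],-1],[[0,0,0],[0,0,0],-1],[[0,0,0],[0,0,0],-1]]'
python3 -c "
from h import *
t=np.radians(78.0); Yg=np.array([np.cos(t),np.sin(t)])
p=np.array([.5138,-.1870])-Yg*.013
togo([*p,.046],rotdown(-12))"
```

```text
time: 14.5
tool_pos: [0.5034, -0.2305, 0.0446]
eef_rot: [-2.44, -1.972, 0.002]
ft_force: [-0.1, 0.6, 0.5]
finger_gap: 0.006
finger_force: 0.0
time: 15.0
tool_pos: [0.5102, -0.207, 0.047]
eef_rot: [2.443, 1.974, 0.0]
ft_force: [0.6, 0.2, 0.7]
finger_gap: 0.008
finger_force: 0.0
t 15.0 turn(tool) [ 0.0009  0.0004 -0.0019] shift before turn [ 0.0073 -0.0007  0.001 ] shift after turn [ 0.0073 -0.0007  0.001 ] F [0.6 0.2 0.7]
```

```bash
python3 -m jog '[[[0.003,0,0],[0,0,0],-1],[[0.003,0,0],[0,0,0],-1],[[0,0,0],[0,0,0],-1],[[0,0,0],[0,0,0],-1]]'
python3 -m jog '[[[0.002,0,0],[0,0,0],-1],[[0.002,0,0],[0,0,0],-1],[[0,0,0],[0,0,0],-1]]'
python3 -m jog '[[[0.002,0,0],[0,0,0],-1],[[0,0,0],[0,0,0],-1]]'
```

```text
time: 15.5
tool_pos: [0.5112, -0.2012, 0.0465]
eef_rot: [-2.444, -1.974, -0.0]
ft_force: [-0.0, -0.0, 0.8]
finger_gap: 0.004
finger_force: 0.2
time: 15.88
tool_pos: [0.512, -0.1971, 0.0465]
eef_rot: [2.444, 1.974, -0.0]
ft_force: [-0.7, -2.5, 0.7]
finger_gap: 0.006
finger_force: 1.1
time: 16.12
tool_pos: [0.5125, -0.195, 0.0465]
eef_rot: [-2.444, -1.974, -0.0]
ft_force: [-0.5, -1.5, 0.3]
finger_gap: 0.007
finger_force: 1.0
```

```bash
python3 -m jog '[[[0.0015,0,0],[0,0,0],-1],[[0,0,0],[0,0,0],-1]]'
```

```text
time: 16.38
tool_pos: [0.5128, -0.1936, 0.0465]
eef_rot: [-2.444, -1.974, -0.0]
ft_force: [-1.3, -2.2, -0.1]
finger_gap: 0.004
finger_force: 1.0
```

```bash
python3 -m jog '[[[0.0015,0,0],[0,0,0],-1],[[0,0,0],[0,0,0],-1]]'
```

```text
time: 16.62
tool_pos: [0.5129, -0.1931, 0.0465]
eef_rot: [2.442, 1.974, -0.002]
ft_force: [-2.2, -6.3, -0.3]
finger_gap: 0.003
finger_force: 2.9
```

```bash
python3 -m jog '[[[0.001,0,0],[0,0,0],-1],[[0,0,0],[0,0,0],-1]]'
```

```text
time: 16.88
tool_pos: [0.5129, -0.1931, 0.0466]
eef_rot: [2.441, 1.974, -0.004]
ft_force: [-4.1, -9.4, -1.2]
finger_gap: 0.004
finger_force: 4.7
```

```bash
python3 -m jog '[[[0.001,0,0],[0,0,0],-1],[[0,0,0],[0,0,0],-1]]'
```

```text
time: 17.12
tool_pos: [0.5129, -0.1931, 0.0466]
eef_rot: [2.44, 1.973, -0.007]
ft_force: [-4.5, -12.6, -1.7]
finger_gap: 0.006
finger_force: 6.6
```

```bash
python3 -m jog '[[[0.001,0,0],[0,0,0],-1],[[0,0,0],[0,0,0],-1],[[0,0,0],[0,0,0],-1]]'
```

```text
time: 17.5
tool_pos: [0.5129, -0.1931, 0.0466]
eef_rot: [2.439, 1.973, -0.009]
ft_force: [-5.7, -16.5, -2.4]
finger_gap: 0.003
finger_force: 8.3
```

The cheek has stopped firmly, with force rising and no movement. I'll back off and check.

```bash
python3 -m jog '[[[-0.01,0,0],[0,0,0],-1],[[-0.03,0,0],[0,0,0],-1],[[0,0,-0.05],[0,0,0],-1],[[0,0,-0.06],[0,0,0],-1],[[0,0,-0.06],[0,0,0],-1],[[0,0,0],[0,0,0],-1],[[0,0,0],[0,0,0],-1]]'
python3 - <<'E'
from h import *
s=arm.read_state(); print(s['tool_pos'],s['ft_force'])
im=eyes.get_image('wrist'); b=eyes.get_image('side'); a=eyes.get_image('scene')
v,u=np.mgrid[0:384,0:512]; uv=np.c_[u.ravel(),v.ravel()]; P=pts(im,uv,s)
q=P[(np.abs(P[:,0]-.5137)<.05)&(np.abs(P[:,1]+.182)<.03)&(P[:,2]>.066)&(P[:,2]<.082)]
if len(q)>20: print('plate',len(q),cv2.minAreaRect((q[:,:2]*1000).astype(np.float32)))
for n,c in(('scene',a),('side',b)):
    P=pts(c,uv); q=P[(np.abs(P[:,0]-.5137)<.05)&(P[:,1]>-.22)&(P[:,1]<-.155)&(P[:,2]>.06)&(P[:,2]<.082)]
    print(n,cv2.minAreaRect((q[:,:2]*1000).astype(np.float32)))
    t=np.radians(-11.8);X=np.array([np.cos(t),np.sin(t)]);Y=np.array([-X[1],X[0]]);d=P[:,:2]-[.5136,-.1868];g=np.c_[d@X,d@Y,P[:,2]]*1000
    k=(c['color'].max(2).ravel()<60)&(g[:,2]>100)&(g[:,1]>55)&(g[:,1]<100)&(np.abs(g[:,0]+30)<60); print('handle y',np.percentile(g[k,1],[2,98]).round(1),'zmax',g[k,2].max().round(1))
A=cv2.resize(a['color'][150:280,210:390],(540,390)); B=cv2.resize(b['color'][150:280,180:300],(360,390))[:,:260]
cv2.imwrite('pics/c5.png',np.hstack([A,B]))
E
```

```text
time: 18.38
tool_pos: [0.505, -0.2278, 0.2156]
eef_rot: [-2.442, -1.974, -0.001]
ft_force: [-0.6, -0.3, -0.0]
finger_gap: 0.004
finger_force: 0.0
[ 0.50502787 -0.2277953   0.2156467 ] [-0.62205509 -0.27957068 -0.02586663]
plate 400 ((516.9267578125, -178.92727661132812), (9.446050643920898, 42.21487808227539), 77.83304595947266)
scene ((515.7864379882812, -178.39361572265625), (10.73715591430664, 44.37721633911133), 77.75395202636719)
handle y [74.5 86.8] zmax 135.3
side ((514.2562866210938, -179.38084411621094), (12.37074089050293, 43.411651611328125), 76.65003967285156)
handle y [70.7 83.6] zmax 136.9
```

View pics/c5.png

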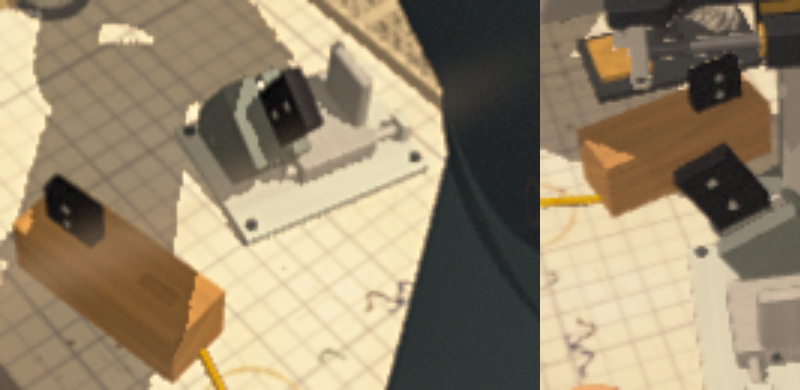

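The picture shows the gauge standing in the throat with its handle at (290,105) and the cheek closed beneath it. The plate moved about 8 mm, and the handle top at about 136 mm matches full seating. The short gauge is still in the stand at (75,208), and the robot is clear.

```bash
python3 -c "
from station import order
print(order.finish_job())"
```

```text
the job is handed in; nothing more can be done
None
```

I handed the job in at about 18.5 s: the tall gauge stands fully seated in the throat, the sliding cheek is pushed in against its blade until it stopped, and the robot never touched the short gauge or the foil rolls.

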